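# Tighten the anvil clamp with the long box key

### The arm

A 6-joint arm with a two-finger parallel gripper is mounted at the origin on the work surface. World frame = base frame: x ahead of the robot, y to its left, z up, the work surface at z = 0. Lengths are in m, angles in rad, forces in N, time in s.
With the tool pointing down it reaches from about 0.375 to 0.825 m from the base axis. Payload 5.5 kg.
Tool frame: the origin (TCP) lies at the very end of the fingers, on their centre line; the grasp point (between the pads) lies 19 mm behind it; z points along the fingers, y is the line along which they close (so a half turn about z gives the same grasp; the last joint's range is limited). The gripper opens to 85 mm and grips with 20 to 120 N. Pads are 22 mm wide; open, the fingers measure 114 mm over their backs; the gripper's body (76 mm by 85 mm) begins 54 mm behind the grasp point. The pads swing forward as they close: fully open they stand 13 mm farther back than shut.
Start: joints at [1.238, 0.314, -0.047, 1.21, 0, 1.571], TCP at [0.196, 0.567, 0.231] pointing down, gripper open.
Joint ranges: [-2.67, 2.67], [-0.69, 1.73], [-1.03, 1.25], [-2.08, 2.16], [-1.42, 1.45], [-3.14, 3.14]. Speed limits (rad/s): [2.39, 2.39, 3.01, 3.14, 3.14, 3.14].

### API

Orientations are given as [roll, pitch, yaw] about the fixed x, y, z axes, in that order (R = Rz(yaw) Ry(pitch) Rx(roll)).
In Python, from workcell import robot gives the robot as it stands.
- The arm moves only by the shell command python3 drive.py 'ROWS' [FORCE]. ROWS is a JSON list of rows, 1 to 12 of them, each of 7 numbers: the finger opening in m, then dx, dy, dz in m, then a rotation vector rx, ry, rz in rad; each row is the pose to reach, as a shift and turn from the pose commanded when the command began, along the tool's axes at that moment; what a row does not reach only later rows make up. A row lasts 1/10 s, in which the tool goes at most 0.05 m and 0.15 rad, less where a joint would pass 70% of its speed; a pose out of reach is approached as far as the arm can. The fingers move at their own pace and stop on an object; FORCE is the grip in N (left out, the last holds). Time passes only in rows, so rows that do not move let the fingers close. It prints the time, the measured TCP pose, the force, the opening and the grip force at its end.
- robot.read_state(): the state, without advancing time (a new reading comes with each control period).
- robot.get_image(name): name is "side" or "top" or "wrist"; returns a dict with "color" (480x640x3 uint8, blue, green, red), "vfov" (degrees; the focal length in pixels is half the picture's height over the tangent of half this angle, whatever the lens; pixels are square), "cx", "cy" (the principal point, pixels), "pose" (4x4, takes a point from camera to world coordinates). Camera axes: x right, y down, z forward; pixel columns grow to the right and rows downward; lengths in m; the calibration is good to about 2 mm. A picture is of the moment at which its call begins. There is no depth.
- robot.close_job(): hands the job in; it is judged then, once.
The state is a dict: "time_s": time; "qpos": joint angles; "qd": joint speeds; "tau": joint torques, N m; "eef_pos": TCP position; "eef_rot": TCP orientation; "ft_force": force on the tool from outside, world axes, zero at the start; "wrist_torque": the same for the moment, N m; "grip_width": finger opening in m; "gripper_force": force on a finger pad.
Only numpy, scipy, OpenCV 4.12 (cv2) and the standard library are available. Lean on these libraries where they do the work, as an engineer would, in place of code of your own. Each camera call takes 0.05 s, during which the arm holds its last target. There are 200 camera calls.

### The job

The small anvil is loose in its green clamp: take the long T-handled box key out of the wooden stand, lower it down the deep bore of the clamp onto the brass nut at the bottom, and with it turn the nut clockwise (seen from above) until it stops, with the jaw closed against the anvil's foot. Then lift the key out and put it back upright, fully home in the well it came from. Use only the key on the nut, and leave the short key and everything else on the bench alone.

Things in the scene. Friction and masses are not known exactly. Their poses are not given: they have to be found in the camera images.
- clamp: Green fixed clamp, placed and turned anew each episode: a block 100 x 100 x 100 mm with a vertical bore open at the top. Origin on the bore's axis at bench height. On its own +x side a small dark anvil stands on a 12 mm base plate, its foot 102 to 152 mm from the bore's axis, top 95 mm high, horns along y to 77 mm either side; the jaw slides between block and anvil.
- bore_mouth (a point): Centre of the bore's open mouth, 100 mm above the bench; the bore is round, 56 mm across and 75 mm deep, its floor 25 mm above the bench.
- nut_top (a point): On the nut's axis at its top face, 43 mm above the bench; turns with the nut. Brass hexagon nut standing on the bore's floor, 30 mm across flats, 18 mm high, its top 4 mm stepped in to 27 mm across flats as a lead-in. The x axis points square at a flat; flats repeat every 60 degrees. A stud end stands 4 mm above it.
- nut (a joint): Turn of the nut, rad: grows as the nut turns clockwise seen from above; 1.6 is fully tight, a firm stop. It starts between 0.2 and 0.9, stays where it is left, has no spring, and takes about 0.15 N m to turn.
- jaw_face (a point): Top middle of the front edge of the bright jaw (20 x 60 x 40 mm, standing on the base plate), which the nut drives towards the anvil: 5.8 mm of travel a radian; when the nut is fully tight the jaw's face meets the side of the anvil's foot (102 mm from the bore's axis).
- stand: Dark wooden block 80 x 200 x 40 mm, fixed, placed and turned anew each episode, with two square wells 52 x 52 mm, 30 mm deep, floors 10 mm above the bench, centred 55 mm either side of its origin along its own y. Origin: centre of the underside. One well holds the long key, the other the short; which is which changes.
- long_key: The long box key, upright in a well of the stand, about 0.35 kg. Origin: centre of the socket's mouth, its lowest point; z up the stem (16 mm thick). On top a wooden crossbar 90 mm long (along x), 18 mm wide (along y), 24 mm high, its underside 130 mm and top 154 mm above the mouth. It stands up by itself.
- long_key_mouth (a point): Centre of the long key's socket mouth (the key's origin and axes). The socket is a hexagonal tube 34 mm high, 46 mm over its outer corners, with a hexagonal pocket 32 mm across flats and 26 mm deep that goes over the nut down to the bore's floor, with about 7 degrees of play either way; the pocket's flats face its x axis and every 60 degrees from it.
- long_key_grip (a point): Centre of the long key's crossbar, 142 mm above its mouth.
- short_key: The short box key in the other well: the same socket and crossbar, but only 69 mm tall, so it cannot reach the nut. Bystander.
- gold_ring: Gold ring, 24 mm across, 6 mm high, on the bench between clamp and stand. Bystander.
- dapping_punch: Small steel punch standing on its end, 65 mm tall, 20 mm across. Bystander.
- hammer: Hammer, 220 mm long, lying on the right of the bench. Bystander.
- file: Small wooden-handled graver, 200 mm long, lying on the left of the bench. Bystander.
- bowl: White bowl, 90 mm across, 40 mm high, on the bench. Bystander.
- jar: Amber jar, 56 mm across, 75 mm tall, on the bench. Bystander.

How it is judged:
On the way, in this order (a step that is already met when the one before it is completed fails the run):
1. the long key stands down the bore with its socket over the nut (horizontal distance between long_key_mouth and nut_top below 0.006 m and z of long_key_mouth in the frame of nut_top below -0.01 m and angle between long_key's own z axis and vertical below 0.12 rad), for 0.2 s.
2. the nut is turned tight while the key is on it (all of step 1 and value of joint nut above 1.5 rad), for 0.2 s.
At the end, for the whole second after the job is handed in: the nut is within 0.1 rad of its tight stop, and the long key stands at rest in the well it came from, its mouth within 12 mm of where it started and its stem within 0.1 rad of upright, released (distance of long_key_mouth from where it was at the start of the episode below 0.012 m and angle between long_key's own z axis and vertical below 0.1 rad and linear speed of long_key below 0.02 m/s and value of joint nut above 1.5 rad); the robot touches nothing.
It fails at once if the robot itself touches the nut or the jaw (contact force between any of the fingers, the arm and nut above 1 N or contact force between any of the fingers, the arm and jaw above 1 N).
It fails at once if the short key is taken out of place (distance of short_key from where it was at the start of the episode above 0.02 m).
It fails at once if a bystander is displaced by more than 30 mm (distance of any of gold_ring, dapping_punch, hammer, file, bowl, jar from where it was at the start of the episode above 0.03 m).
It also fails if it takes over 58 s, if anything falls off the work surface, if the arm or the gripper's body presses on something with over 40 N, if the wrist force passes 120 N, or if a joint passes its speed limit or range.

## Working session

There is one attempt and no reset: what is moved stays moved. The work goes in short steps, Python scripts to look and compute and a shell command to move; the robot and the scene stay as the last step left them, time stands still between calls to the robot, and variables do not carry over. Pictures are saved under pics/ and viewed, at most 10 in all, crops included, and the job is handed in when it is done.

```bash
ls; mkdir -p pics
python3 - <<'E'
from workcell import robot
import cv2,numpy as np,pickle
for n in("side","top"):
    d=robot.get_image(n);cv2.imwrite(f"pics/{n}0.png",d["color"]);print(n,d["vfov"],d["cx"],d["cy"],np.round(d["pose"],4).tolist())
    pickle.dump(d,open(f"{n}0.pkl","wb"))
s=robot.read_state();print(s)
E
```

```text
drive.py
pics
workcell.py
side 43.8149810622403 308.65689664831024 242.99905598192169 [[0.9899, -0.0549, 0.1304, 0.3555], [-0.1399, -0.5154, 0.8454, -1.2197], [0.0208, -0.8552, -0.5179, 0.8439], [0.0, 0.0, 0.0, 1.0]]
top 46.994959535571006 317.8258159104562 243.75322397874942 [[0.0004, -0.9932, 0.1168, 0.3972], [-1.0, -0.0015, -0.0093, 0.0078], [0.0094, -0.1168, -0.9931, 1.5089], [0.0, 0.0, 0.0, 1.0]]
{'time_s': 0.1, 'qpos': array([ 1.23799190e+00,  3.14173306e-01, -4.79691983e-02,  1.21020185e+00,
       -4.35593544e-05,  1.57078482e+00]), 'qd': array([-6.24534837e-05, -2.28849900e-03,  1.78110960e-03,  2.47559069e-04,
        6.20618105e-04,  6.76209028e-04]), 'tau': array([-8.09514549e-04, -5.40768635e+01,  3.40541339e+01,  1.12298678e-02,
       -1.13389913e-04,  3.10593087e-06]), 'eef_pos': array([0.19586154, 0.56658429, 0.23051433]), 'eef_rot': array([-3.14004463e+00,  4.35414957e-05,  2.80879979e+00]), 'ft_force': array([ 0.30211933, -0.38802795, -0.59879754]), 'wrist_torque': array([-0.03018712,  0.04183514,  0.0438501 ]), 'gripper_force': 0.0, 'grip_width': 0.08540576508147901}
```

View pics/top0.png

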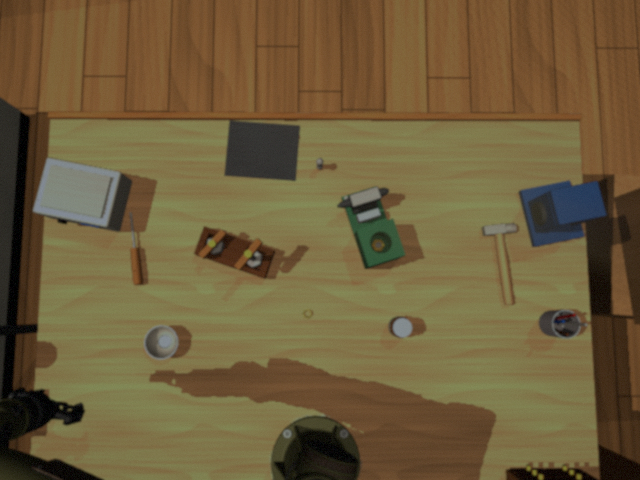

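View pics/side0.png

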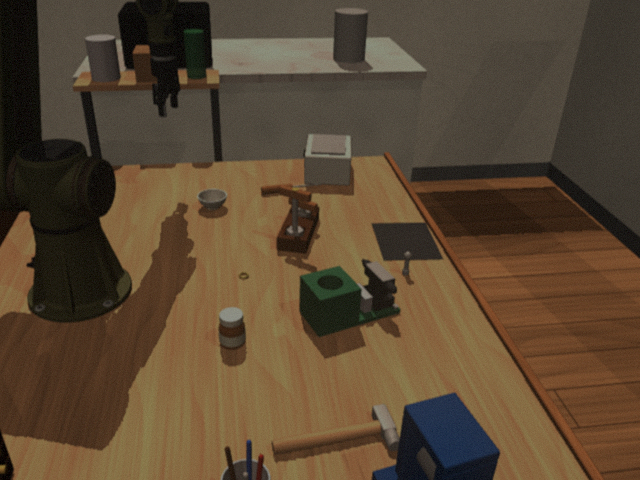

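The top view shows the stand at about (235,252), with the long key probably in the right-hand well. The clamp's bore is at about (380,242) and the anvil is up-image of it, at about (365,200). I'll enlarge both views next.

Run:
```python
import cv2,pickle,numpy as np
t=pickle.load(open("top0.pkl","rb"))["color"];s=pickle.load(open("side0.pkl","rb"))["color"]
f=lambda im,x,y,w,h,k:cv2.convertScaleAbs(cv2.resize(im[y:y+h,x:x+w],None,fx=k,fy=k,interpolation=cv2.INTER_CUBIC),alpha=1.6)
def grid(c,x,y,k):
    for i in range(0,c.shape[1]//k,10): cv2.putText(c,str(x+i),(i*k,8),0,.3,(255,255,255));c[::4,i*k]=(255,255,0)
    for i in range(0,c.shape[0]//k,10): cv2.putText(c,str(y+i),(0,i*k+8),0,.3,(255,255,255));c[i*k,::4]=(255,255,0)
    return c
a=grid(f(t,190,220,100,75,4),190,220,4);b=grid(f(t,330,180,100,75,4)[:, :],330,180,4)
A=grid(f(t,330,190,80,85,7),330,190,7)
c=grid(f(s,250,170,100,100,4),250,170,4)
c1=grid(f(t,190,220,100,65,8),190,220,8)
cv2.imwrite("pics/c1.png",c1)
d=np.zeros((600,800,3),np.uint8)
A=grid(f(t,335,185,80,100,5),335,185,5); d[:500,:400]=A
B=grid(f(s,255,175,80,100,5),255,175,5)[:500]; d[:500,400:]=B
cv2.imwrite("pics/c2.png",d)
```

```text
(no output)
```

View pics/c1.png

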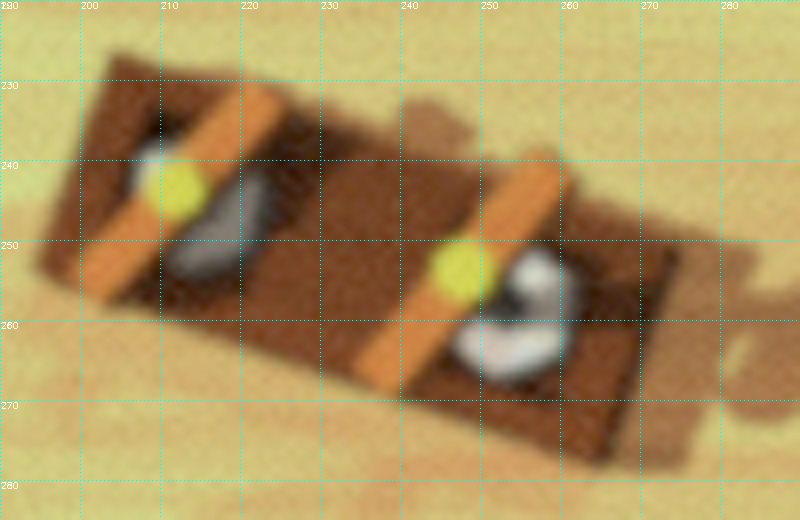

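View pics/c2.png

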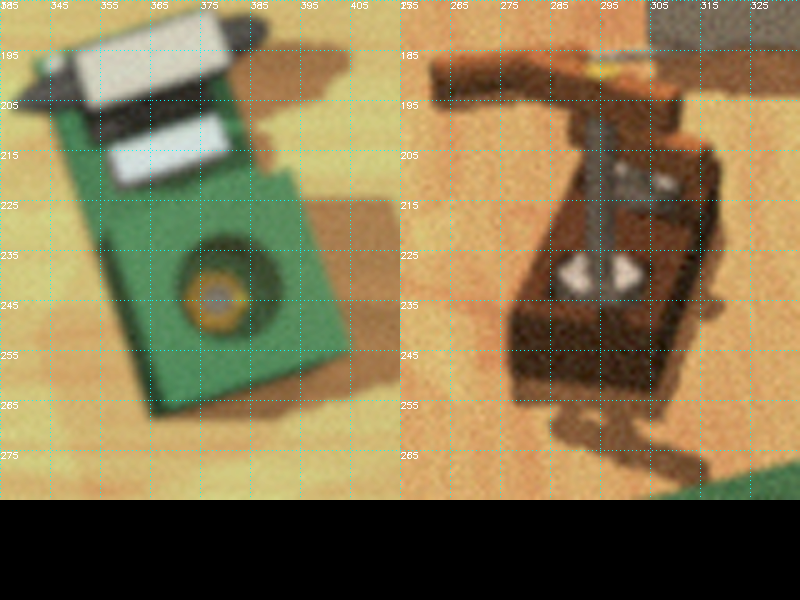

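The long key is in the right-hand well, with its crossbar dot at top (247,253.5) and side (295,189). The bar ends are at (237.5,268) and (257,240), the bore mouth is at (381.3,242.3) and the nut is at (378.4,244.6).

```bash
cat > h.py <<'E'
import numpy as np,pickle,cv2
def ray(d,p):
    f=240/np.tan(np.radians(d["vfov"]/2));P=np.array(d["pose"])
    return P[:3,3],P[:3,:3]@np.array([(p[0]-d["cx"])/f,(p[1]-d["cy"])/f,1])
def atz(d,p,z):
    o,v=ray(d,p);return o+v*(z-o[2])/v[2]
def tri(*dp):
    A=np.zeros((3,3));b=np.zeros(3);L=[]
    for d,p in dp:
        o,v=ray(d,p);v=v/np.linalg.norm(v);M=np.eye(3)-np.outer(v,v);A+=M;b+=M@o;L.append((o,M))
    x=np.linalg.solve(A,b);return x,[np.linalg.norm(M@(x-o)) for o,M in L]
def proj(d,X):
    f=240/np.tan(np.radians(d["vfov"]/2));P=np.array(d["pose"]);c=P[:3,:3].T@(np.asarray(X)-P[:3,3])
    return c[:2]/c[2]*f+[d["cx"],d["cy"]]
def load(n): return pickle.load(open(n+".pkl","rb"))
E
python3 - <<'E'
from h import *
np.set_printoptions(precision=4,suppress=True)
t,s=load("top0"),load("side0")
print("dot",tri((t,(247,253.5)),(s,(295,189.2))))
a,b=[atz(t,p,.164) for p in((237.5,268),(257,240))];print("bar",a,b,np.linalg.norm(a-b),np.arctan2(*(b-a)[1::-1]))
print("bore",tri((t,(381.3,242.3)),(s,(331,283))),atz(t,(381.3,242.3),.1),"nut",atz(t,(378.4,244.6),.045))
c=[atz(t,p,.1) for p in((365,267.5),(405,254.5))];print("clamp near edge",c,np.linalg.norm(c[0]-c[1]),np.arctan2(*(c[0]-c[1])[1::-1])-np.pi/2)
q=np.array([atz(t,p,.04) for p in((203.5,226.5),(274,251),(264.5,277.5),(195,253))]);print("stand",q,q.mean(0),np.arctan2(*(q[0]-q[1])[1::-1]),np.linalg.norm(q-np.roll(q,1,0),axis=1))
o=q.mean(0);y=(q[0]-q[1]);y/=np.linalg.norm(y);print(o-.055*y,o+.055*y)
E
cat >> h.py <<'E'
from scipy.spatial.transform import Rotation as Rot
def RT(s): return Rot.from_euler("xyz",s["eef_rot"]).as_matrix()
def rel(s,tgt,yaw=None):
    R=RT(s);d=R.T@(np.array(tgt)-s["eef_pos"]);out=np.round(d,4).tolist()
    if yaw is not None:
        out+=np.round((Rot.from_matrix(R).inv()*Rot.from_euler("xyz",[np.pi,0,yaw])).as_rotvec(),4).tolist()
    return out
def grab(robot,n,name):
    d=robot.get_image(n);pickle.dump(d,open(name+".pkl","wb"));return d
E
python3 - <<'E'
from workcell import robot
from h import *
np.set_printoptions(precision=4,suppress=True)
d=robot.get_image("wrist");s=robot.read_state();R=RT(s)
P=np.array(d["pose"]);c=R.T@(P[:3,3]-s["eef_pos"]);A=R.T@P[:3,:3];print(d["vfov"],d["cx"],d["cy"],c,A)
for yaw in(2.809,2.1,1.57):
    # TCP such that camera is over the bore
    Rn=Rot.from_euler("xyz",[np.pi,0,yaw]).as_matrix();off=Rn@c
    for z in(.25,.3): print(yaw,z,"tcp",np.array([.567,-.169,z])-[off[0],off[1],0],rel(s,np.array([.567,-.169,z])-[off[0],off[1],0],yaw))
E
```

```text
67.43440729887686 318.5592122557701 240.40797446880075 [ 0.0721 -0.0008 -0.1419] [[-0.0006 -0.9599 -0.2805]
 [ 1.     -0.0006  0.    ]
 [-0.0002 -0.2805  0.9599]]
2.809 0.25 tcp [ 0.6354 -0.1918  0.25  ] [-0.6632, -0.5732, -0.0186, -0.0013, 0.0, -0.0002]
2.809 0.3 tcp [ 0.6354 -0.1918  0.3   ] [-0.6632, -0.5733, -0.0686, -0.0013, 0.0, -0.0002]
2.1 0.25 tcp [ 0.6041 -0.2308  0.25  ] [-0.6463, -0.6204, -0.0186, -0.0012, 0.0005, 0.7088]
2.1 0.3 tcp [ 0.6041 -0.2308  0.3   ] [-0.6463, -0.6204, -0.0686, -0.0012, 0.0005, 0.7088]
1.57 0.25 tcp [ 0.5678 -0.2411  0.25  ] [-0.6154, -0.6419, -0.0185, -0.0011, 0.0008, 1.2388]
1.57 0.3 tcp [ 0.5678 -0.2411  0.3   ] [-0.6154, -0.642, -0.0685, -0.0011, 0.0008, 1.2388]
```

```bash
T='[0.085,-0.663,-0.573,-0.02,0,0,0]'; true; python3 drive.py '[[0.085,-0.32,-0.28,-0.02,0,0,0],[0.085,-0.32,-0.28,-0.02,0,0,0],[0.085,-0.32,-0.28,-0.02,0,0,0],[0.085,-0.32,-0.28,-0.02,0,0,0],[0.085,-0.32,-0.28,-0.02,0,0,0],[0.085,-0.32,-0.28,-0.02,0,0,0],[0.085,-0.663,-0.573,-0.02,0,0,0],[0.085,-0.663,-0.573,-0.02,0,0,0],[0.085,-0.663,-0.573,-0.02,0,0,0],[0.085,-0.663,-0.573,-0.02,0,0,0],[0.085,-0.663,-0.573,-0.02,0,0,0],[0.085,-0.663,-0.573,-0.02,0,0,0]]' 60
```

```text
time_s: 1.35
eef_pos: [0.4965, 0.0458, 0.2485]
eef_rot: [3.141, 0.0, 2.809]
ft_force: [-0.2, 0.3, 0.5]
grip_width: 0.085
gripper_force: 0.0
```

```bash
python3 drive.py '[[0.085,-0.209,-0.18,0,0,0,0],[0.085,-0.209,-0.18,0,0,0,0],[0.085,-0.209,-0.18,0,0,0,0],[0.085,-0.209,-0.18,0,0,0,0],[0.085,-0.209,-0.18,0.04,0,0,0],[0.085,-0.209,-0.18,0.04,0,0,0],[0.085,-0.209,-0.18,0.04,0,0,0],[0.085,-0.209,-0.18,0.04,0,0,0]]'
python3 - <<'E'
from workcell import robot
from h import *
d=grab(robot,"wrist","w1");c=d["color"];print(robot.read_state()["eef_pos"])
k=proj(d,[.567,-.168,.043]);m=proj(d,[.567,-.168,.1]);print(k,m)
x,y=int(k[0])-50,int(k[1])-37
o=cv2.convertScaleAbs(cv2.resize(c[y:y+75,x:x+100],None,fx=8,fy=8,interpolation=cv2.INTER_CUBIC),alpha=1.8)
print(x,y);cv2.imwrite("pics/w1c.png",o)
E
```

```text
time_s: 2.15
eef_pos: [0.6339, -0.1907, 0.2072]
eef_rot: [3.141, -0.003, 2.808]
ft_force: [0.3, 0.6, 0.2]
grip_width: 0.0847
gripper_force: 0.0
[ 0.63420065 -0.19004867  0.20834852]
[318.70534849 137.62683779] [318.8041251  137.91455955]
268 100
```

View pics/w1c.png

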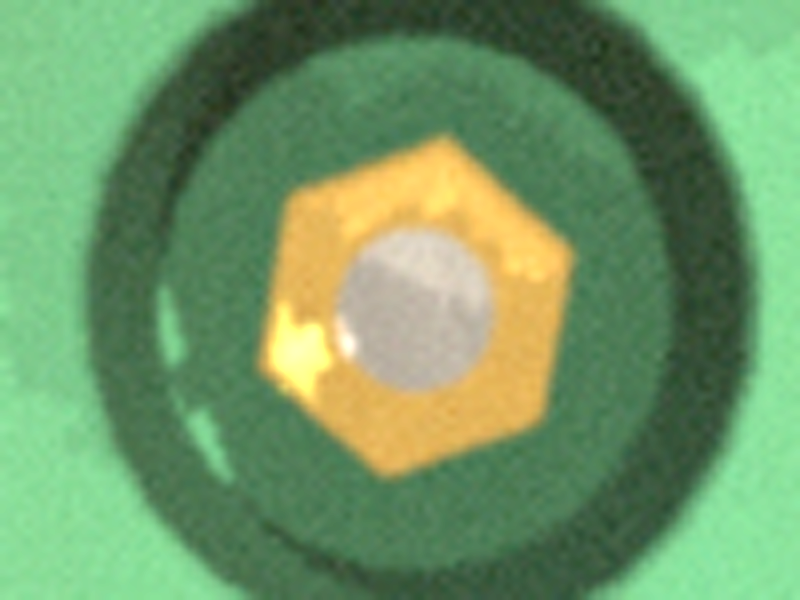

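The nut's hexagon is clear. Its crop corners are (447,135), (573,250), (545,415), (388,477), (262,370) and (290,195), the stud is at (415,308), and the bore mouth spans columns 88 to 757.

Run:
```python
from h import *
np.set_printoptions(precision=4,suppress=True)
d=load("w1");t=load("top0")
C=np.array([(447,135),(573,250),(545,415),(388,477),(262,370),(290,195)])
px=(C+.5)/8-.5+[268,100]
for z in(.039,.043):
    Q=np.array([atz(d,p,z) for p in px]);c=Q.mean(0);v=Q-c
    print(z,c,"AF",np.linalg.norm(v,axis=1)*2*np.cos(np.pi/6),"corner ang deg",np.degrees(np.arctan2(v[:,1],v[:,0]))%60)
print("tri nut",tri((d,px.mean(0)),(t,(378.4,244.6))))
h=[(p+.5)/8-.5+o for p,o in((88,268),(757,268))];a,b=[atz(d,(x,137.5),.1) for x in h];print("bore c",(a+b)/2,np.linalg.norm(a-b))
# key look: where is the camera when tcp, yaw 2.547
```

```text
0.039 [ 0.5677 -0.1673  0.039 ] AF [0.03   0.0296 0.0297 0.0301 0.0301 0.0299] corner ang deg [30.8488 30.6951 32.0455 30.5753 31.6994 30.3072]
0.043 [ 0.5676 -0.1673  0.043 ] AF [0.0296 0.0292 0.0293 0.0297 0.0297 0.0295] corner ang deg [30.8488 30.6951 32.0455 30.5753 31.6994 30.3072]
tri nut (array([ 0.5673, -0.1674,  0.0466]), [np.float64(0.00022375829763007798), np.float64(0.0002237582976300583)])
bore c [ 0.5671 -0.1669  0.1   ] 0.05575939782828687
```

```bash
python3 drive.py '[[0.085,0,0,-0.07,0,0,0],[0.085,0,0,-0.07,0,0,0],[0.085,0.145,0.285,-0.07,0,0,0.26],[0.085,0.145,0.285,-0.07,0,0,0.26],[0.085,0.145,0.285,-0.07,0,0,0.26],[0.085,0.145,0.285,-0.07,0,0,0.26],[0.085,0.145,0.285,-0.07,0,0,0.26],[0.085,0.145,0.285,-0.07,0,0,0.26],[0.085,0.145,0.285,-0.07,0,0,0.26],[0.085,0.145,0.285,-0.07,0,0,0.26]]'
python3 - <<'E'
from workcell import robot
from h import *
d=grab(robot,"wrist","w2");c=d["color"];print(robot.read_state()["eef_pos"])
k=proj(d,[.53,.167,.164]);print(k)
x,y=int(k[0])-100,max(0,int(k[1])-75)
o=cv2.convertScaleAbs(cv2.resize(c[y:y+150,x:x+200],None,fx=4,fy=4,interpolation=cv2.INTER_CUBIC),alpha=1.8)
print(x,y);cv2.imwrite("pics/w2c.png",o)
E
```

```text
time_s: 3.2
eef_pos: [0.5893, 0.1305, 0.2801]
eef_rot: [3.14, 0.001, 2.555]
ft_force: [0.5, -0.2, -0.4]
grip_width: 0.0849
gripper_force: 0.0
[0.58975394 0.12854065 0.27987647]
[315.94321186 138.65923789]
215 63
```

View pics/w2c.png

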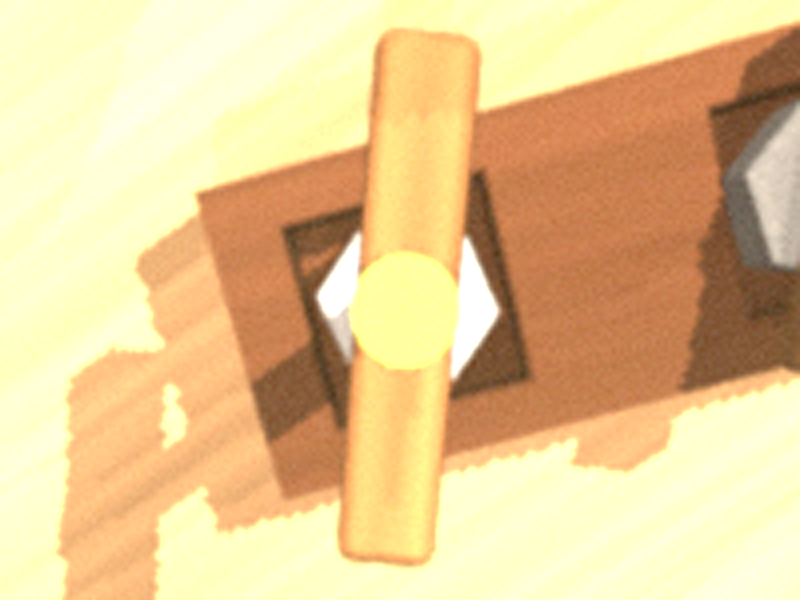

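The crossbar runs from (429,32) to (387,561) with its dot at (404,310). The socket's side corners are at (317,298) and (499,308). The key stands upright, roughly centred in its well.

Run:
```python
from workcell import robot
from h import *
np.set_printoptions(precision=4,suppress=True)
d,t,s=load("w2"),load("top0"),load("side0");P=lambda p:(np.array(p)+.5)/4-.5+[215,63]
print("dot tri",tri((d,P((404,310))),(t,(247,253.5)),(s,(295,189.2))),tri((d,P((404,310))),(s,(295,189.2))))
a,b=atz(d,P((429,32)),.164),atz(d,P((387,561)),.164);print("bar",(a+b)/2,np.linalg.norm(a-b),np.degrees(np.arctan2(*(a-b)[1::-1])))
print("dot z.166",atz(d,P((404,310)),.166))
l,r=atz(d,P((317,298)),.044),atz(d,P((499,308)),.044);print("sock",(l+r)/2,np.linalg.norm(l-r),np.degrees(np.arctan2(*(l-r)[1::-1])))
w=[atz(d,P(p),.04) for p in((285,228),(484,172),(527,380),(343,425))];print("well",np.mean(w,0),np.linalg.norm(w[0]-w[1]))
st=robot.read_state()
ang=np.arctan2(*(a-b)[1::-1]);print(st["qpos"],[ (y,rel(st,[(a+b)[0]/2,(a+b)[1]/2,.134],y)) for y in(ang,ang+np.pi)])
```

```text
dot tri (array([0.5308, 0.1675, 0.1603]), [np.float64(0.0012776392209299333), np.float64(0.0015059160992789756), np.float64(0.0006760409012756054)]) (array([0.5304, 0.1663, 0.1606]), [np.float64(0.00035515271946480464), np.float64(0.0003551527194645854)])
bar [0.5309 0.1667 0.164 ] 0.08812226290772555 141.55944598212307
dot z.166 [0.5307 0.1663 0.166 ]
sock [0.5308 0.1667 0.044 ] 0.04606825497746289 -126.65855925446988
well [0.5311 0.167  0.04  ] 0.051678221302109466
[ 0.2147  0.306   0.0525  1.3155 -0.0002  0.803 ] [(np.float64(2.4706784196871054), [0.0703, -0.001, 0.1458, 0.0012, 0.0013, 0.0827]), (np.float64(5.612271073276899), [0.0703, -0.001, 0.1458, -0.002, 0.0018, -3.0589])]
```

```bash
python3 drive.py '[[0.085,0.07,-0.001,0.05,0,0,0.083],[0.085,0.07,-0.001,0.05,0,0,0.083],[0.085,0.07,-0.001,0.05,0,0,0.083],[0.085,0.07,-0.001,0.05,0,0,0.083],[0.085,0.07,-0.001,0.05,0,0,0.083],[0.085,0.07,-0.001,0.05,0,0,0.083]]' 60
python3 - <<'E'
from workcell import robot
from h import *
s=robot.read_state();print(s["eef_rot"],rel(s,[.5309,.1667,.134],2.471))
E
```

```text
time_s: 3.85
eef_pos: [0.5337, 0.1639, 0.2297]
eef_rot: [3.14, 0.002, 2.464]
ft_force: [-0.2, 0.1, -0.9]
grip_width: 0.085
gripper_force: 0.0
[3.13965520e+00 1.66400209e-03 2.46448544e+00] [0.0041, 0.0002, 0.0957, 0.0019, 0.0017, -0.0065]
```

```bash
python3 drive.py '[[0.085,0.004,0,0.05,0,0,-0.006],[0.085,0.004,0,0.096,0,0,-0.006],[0.085,0.004,0,0.096,0,0,-0.006],[0.085,0.004,0,0.096,0,0,-0.006],[0.016,0.004,0,0.096,0,0,-0.006],[0.01,0.004,0,0.096,0,0,-0.006],[0.01,0.004,0,0.096,0,0,-0.006],[0.01,0.004,0,0.096,0,0,-0.006],[0.01,0.004,0,0.096,0,0,-0.006],[0.01,0.004,0,0.096,0,0,-0.006],[0.01,0.004,0,0.096,0,0,-0.006]]' 60
python3 - <<'E'
from workcell import robot
from h import *
s=robot.read_state();print(s["eef_pos"],s["eef_rot"],s["qpos"],s["ft_force"],s["grip_width"])
E
```

```text
time_s: 4.95
eef_pos: [0.5298, 0.1674, 0.1334]
eef_rot: [3.14, 0.001, 2.472]
ft_force: [-0.6, 0.8, 6.3]
grip_width: 0.0171
gripper_force: 59.4
[0.52975442 0.16736991 0.13335288] [3.13983657e+00 7.57413248e-04 2.47190004e+00] [ 3.05801536e-01  2.88005118e-01 -3.12379039e-01  9.68533442e-01
  3.57618464e-04  9.75493822e-01] [-0.60176356  0.82132141  6.34726527] 0.017125619532235733
```

```bash
python3 drive.py '[[0.01,0,0,-0.02,0,0,0],[0.01,0,0,-0.04,0,0,0],[0.01,0,0,-0.07,0,0,0],[0.01,0,0,-0.1,0,0,0],[0.01,0,0,-0.13,0,0,0],[0.01,-0.03,-0.03,-0.15,0,0,0],[0.01,-0.06,-0.06,-0.15,0,0,0.06],[0.01,-0.09,-0.09,-0.15,0,0,0.12],[0.01,-0.12,-0.12,-0.15,0,0,0.18],[0.01,-0.15,-0.15,-0.15,0,0,0.24],[0.01,-0.18,-0.18,-0.15,0,0,0.3],[0.01,-0.21,-0.21,-0.15,0,0,0.36]]' && python3 drive.py '[[0.01,-0.02,-0.02,0,0,0,0],[0.01,-0.02,-0.02,0,0,0,0],[0.01,-0.02,-0.02,0,0,0,0],[0.01,-0.02,-0.02,0,0,0,0]]'
python3 - <<'E'
from workcell import robot
from h import *
s=robot.read_state();print(s["eef_pos"],rel(s,[.5676,-.1673,.283],2.112))
w=grab(robot,"wrist","w3");d=grab(robot,"side","s3");c=np.hstack([w["color"][:480,160:480],cv2.resize(d["color"][170:350,250:430],(480,480),interpolation=cv2.INTER_CUBIC)])
cv2.imwrite("pics/s3.png",cv2.convertScaleAbs(c,alpha=1.8))
E
```

```text
time_s: 6.15
eef_pos: [0.5623, -0.1297, 0.2812]
eef_rot: [-3.14, -0.002, 2.109]
ft_force: [1.4, -0.3, -3.6]
grip_width: 0.017
gripper_force: 59.6
time_s: 6.55
eef_pos: [0.556, -0.1547, 0.2818]
eef_rot: [-3.141, -0.001, 2.112]
ft_force: [-0.2, -0.3, -3.9]
grip_width: 0.0175
gripper_force: 59.7
[ 0.55599866 -0.15472353  0.28175997] [-0.0168, 0.0035, -0.0013, -0.0008, -0.0014, 0.0004]
```

View pics/s3.png

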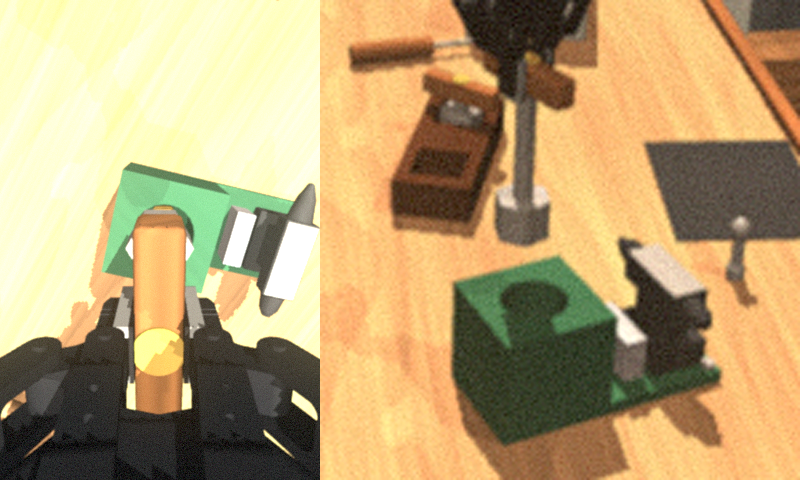

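The key hangs upright over the clamp, with the dot at wrist (318,351) and the socket corners at about (287,247) and (352,247).

Run:
```python
from workcell import robot
from h import *
np.set_printoptions(precision=4,suppress=True)
w=load("w3");s=robot.read_state();R=RT(s);e=s["eef_pos"]
for p,z in(((318,351),.032),((319.5,247),-.09)):
    x=atz(w,p,e[2]+z);print(R.T@(x-e))
print(e,rel(s,[.5676,-.1673,.283],2.112))
```

```text
[-0.0009 -0.0018 -0.032 ]
[-0.0009 -0.0009  0.09  ]
[ 0.5563 -0.1544  0.2822] [-0.0168, 0.003, -0.0009, -0.0004, -0.0007, 0.0012]
```

```bash
python3 drive.py '[[0.01,-0.016,0.003,0,0,0,0],[0.01,-0.016,0.003,0,0,0,0],[0.01,-0.016,0.003,0,0,0,0],[0.01,-0.016,0.003,0.03,0,0,0],[0.01,-0.016,0.003,0.06,0,0,0],[0.01,-0.016,0.003,0.09,0,0,0],[0.01,-0.016,0.003,0.105,0,0,0],[0.01,-0.016,0.003,0.105,0,0,0],[0.01,-0.016,0.003,0.105,0,0,0]]'
python3 - <<'E'
from workcell import robot
from h import *
s=robot.read_state();print(s["ft_force"],rel(s,[.5676,-.1673,.1484],2.112))
E
```

```text
time_s: 7.55
eef_pos: [0.5672, -0.1672, 0.178]
eef_rot: [3.142, -0.0, 2.112]
ft_force: [0.3, -0.7, -3.1]
grip_width: 0.017
gripper_force: 59.7
[ 0.34711797 -0.68570872 -3.12678194] [-0.0003, 0.0003, 0.0296, 0.0001, -0.0001, 0.0004]
```

```bash
python3 drive.py '[[0.01,0.0006,0.0003,0.006,0,0,0],[0.01,0.0006,0.0003,0.012,0,0,0],[0.01,0.0006,0.0003,0.018,0,0,0],[0.01,0.0006,0.0003,0.022,0,0,0],[0.01,0.0006,0.0003,0.022,0,0,0]]' && python3 drive.py '[[0.01,0,0,0.003,0,0,0],[0.01,0,0,0.006,0,0,0],[0.01,0,0,0.006,0,0,0]]'
```

```text
time_s: 8.05
eef_pos: [0.5667, -0.1668, 0.1546]
eef_rot: [-3.141, -0.001, 2.112]
ft_force: [-0.2, 1.3, -5.3]
grip_width: 0.0165
gripper_force: 60.1
time_s: 8.35
eef_pos: [0.567, -0.1669, 0.1489]
eef_rot: [-3.141, -0.001, 2.112]
ft_force: [0.6, 1.2, -4.6]
grip_width: 0.017
gripper_force: 60.0
```

```bash
python3 drive.py '[[0.01,0,0,0,0,0,0.07],[0.01,0,0,0,0,0,0.14],[0.01,0,0,0,0,0,0.21],[0.01,0,0,0,0,0,0.28],[0.01,0,0,0,0,0,0.35],[0.01,0,0,0,0,0,0.42],[0.01,0,0,0,0,0,0.49],[0.01,0,0,0,0,0,0.56],[0.01,0,0,0,0,0,0.63],[0.01,0,0,0,0,0,0.7]]'
python3 - <<'E'
from workcell import robot
s=robot.read_state();print(s["wrist_torque"],s["qpos"][5])
E
```

```text
time_s: 9.35
eef_pos: [0.5678, -0.1661, 0.1494]
eef_rot: [3.141, -0.002, 1.41]
ft_force: [1.9, 2.3, -4.8]
grip_width: 0.0169
gripper_force: 59.9
[ 0.8262026  -0.64012601  0.1883387 ] 1.4459430649703606
```

Torque is about 0.19 N m, so the nut is turning. I'll keep going in small steps.

```bash
q(){ python3 -c "
from workcell import robot
s=robot.read_state();print(s['wrist_torque'],s['qpos'][5],s['eef_rot'][2])"; }; python3 drive.py '[[0.01,0,0,0,0,0,0.06],[0.01,0,0,0,0,0,0.12],[0.01,0,0,0,0,0,0.18],[0.01,0,0,0,0,0,0.24]]'; q; python3 drive.py '[[0.01,0,0,0,0,0,0.06],[0.01,0,0,0,0,0,0.12],[0.01,0,0,0,0,0,0.18]]' ; q
```

```text
time_s: 9.75
eef_pos: [0.5681, -0.1661, 0.1495]
eef_rot: [3.141, -0.002, 1.17]
ft_force: [2.6, 2.4, -5.4]
grip_width: 0.0173
gripper_force: 59.8
[ 0.72307814 -0.90102118  0.12164419] 1.6855745844733339 1.170230378980917
time_s: 10.05
eef_pos: [0.5683, -0.1662, 0.1495]
eef_rot: [3.141, -0.003, 0.99]
ft_force: [3.0, 2.3, -6.4]
grip_width: 0.0176
gripper_force: 59.7
[ 0.69778152 -1.02754438  0.21859183] 1.8655426829091013 0.9902769111771481
```

```bash
q(){ python3 -c "
from workcell import robot
s=robot.read_state();print(s['wrist_torque'],s['qpos'][5],s['eef_rot'][2])"; }; python3 drive.py '[[0.01,0,0,0,0,0,0.05],[0.01,0,0,0,0,0,0.1],[0.01,0,0,0,0,0,0.1]]' >/dev/null; q; python3 drive.py '[[0.01,0,0,0,0,0,0.05],[0.01,0,0,0,0,0,0.1],[0.01,0,0,0,0,0,0.1]]' ; q; python3 drive.py '[[0.01,0,0,0,0,0,0.05],[0.01,0,0,0,0,0,0.1],[0.01,0,0,0,0,0,0.1]]'; q
```

```text
[ 0.75952488 -1.17894188  0.0437438 ] 1.9634263770555855 0.8922833682193532
time_s: 10.65
eef_pos: [0.5682, -0.1665, 0.1495]
eef_rot: [3.141, -0.002, 0.793]
ft_force: [4.5, 1.9, -7.4]
grip_width: 0.0175
gripper_force: 59.6
[ 0.82455943 -1.50489022  0.0033796 ] 2.062514738366837 0.7931083736078668
time_s: 10.95
eef_pos: [0.568, -0.1668, 0.1495]
eef_rot: [3.141, -0.001, 0.694]
ft_force: [3.3, 0.9, -7.7]
grip_width: 0.0167
gripper_force: 59.5
[ 0.63859672 -1.47680146  0.05640906] 2.1619161881070905 0.6935774459754547
```

```bash
q(){ python3 -c "
from workcell import robot
s=robot.read_state();print(s['wrist_torque'],s['qpos'][5],s['eef_rot'][2],s['tau'][5])"; }; python3 drive.py '[[0.01,0,0,0,0,0,0.03],[0.01,0,0,0,0,0,0.06]]' >/dev/null; q; python3 drive.py '[[0.01,0,0,0,0,0,0.03],[0.01,0,0,0,0,0,0.06]]' >/dev/null; q
python3 - <<'E'
from workcell import robot
from h import *
t,s=grab(robot,"top","t4"),grab(robot,"side","s4")
f=lambda i,x,y:cv2.resize(i[y:y+100,x:x+66],(396,600),interpolation=cv2.INTER_CUBIC)
cv2.imwrite("pics/j4.png",cv2.convertScaleAbs(np.hstack([f(t["color"],335,180),f(s["color"],340,245)]),alpha=1.8))
E
```

```text
[ 0.68154497 -1.59349508  0.3400864 ] 2.2224199650457614 0.6329696200187054 0.022629188024438918
[ 0.67826743 -1.43874786  1.10918098] 2.281138499888281 0.5744003264832735 0.7998955249786377
```

View pics/j4.png

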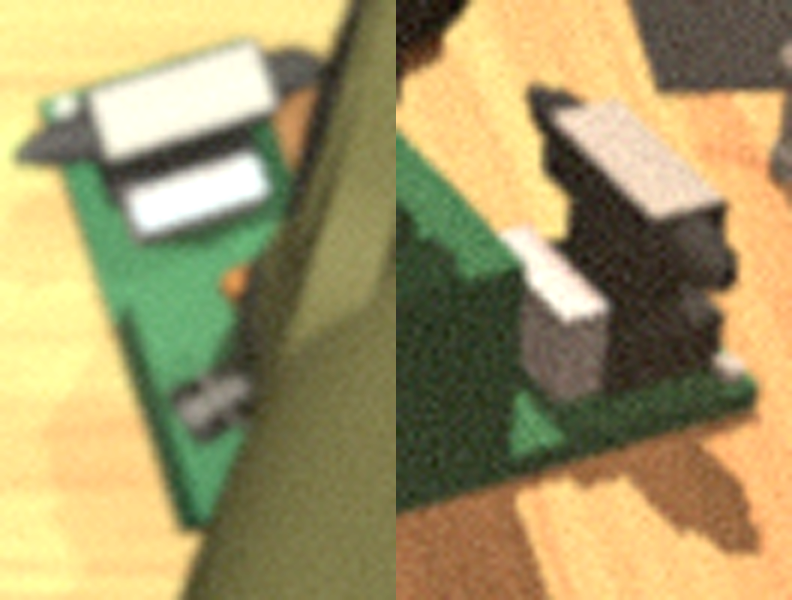

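The jaw now meets the anvil's foot, and torque jumped to 1.1 N m, so the nut is at its stop. I'll hold, back off within the play and lift out.

```bash
python3 drive.py '[[0.01,0,0,0,0,0,0.01],[0.01,0,0,0,0,0,0.01],[0.01,0,0,0,0,0,0.01],[0.01,0,0,0,0,0,-0.05],[0.01,0,0,0,0,0,-0.12],[0.01,0,0,0,0,0,-0.12]]'; python3 drive.py '[[0.01,0,0,-0.01,0,0,0],[0.01,0,0,-0.03,0,0,0],[0.01,0,0,-0.06,0,0,0],[0.01,0,0,-0.09,0,0,0],[0.01,0,0,-0.12,0,0,0],[0.01,0,0,-0.134,0,0,0],[0.01,0,0,-0.134,0,0,0],[0.01,0,0,-0.134,0,0,0]]'
python3 - <<'E'
from workcell import robot
from h import *
s=robot.read_state();print(s["wrist_torque"],s["qpos"],rel(s,[.5298,.1674,.283],2.472))
w=grab(robot,"wrist","w5");d=grab(robot,"side","s5");c=np.hstack([w["color"][:480,160:480],cv2.resize(d["color"][170:350,250:430],(480,480),interpolation=cv2.INTER_CUBIC)])
cv2.imwrite("pics/s5.png",cv2.convertScaleAbs(c,alpha=1.8))
E
```

```text
time_s: 12.05
eef_pos: [0.5677, -0.167, 0.1497]
eef_rot: [3.141, -0.001, 0.693]
ft_force: [4.6, 1.9, -7.2]
grip_width: 0.0171
gripper_force: 59.6
time_s: 12.85
eef_pos: [0.5663, -0.1674, 0.2829]
eef_rot: [-3.141, 0.002, 0.691]
ft_force: [-0.3, -0.1, -4.8]
grip_width: 0.0172
gripper_force: 63.6
[-0.00698994  0.03663777  0.02516145] [-2.86757328e-01  2.82771123e-01  2.80184760e-02  1.31733405e+00
 -1.23931072e-03  2.16363289e+00] [0.1853, -0.2812, -0.0003, -0.0018, 0.0009, -1.7808]
```

View pics/s5.png

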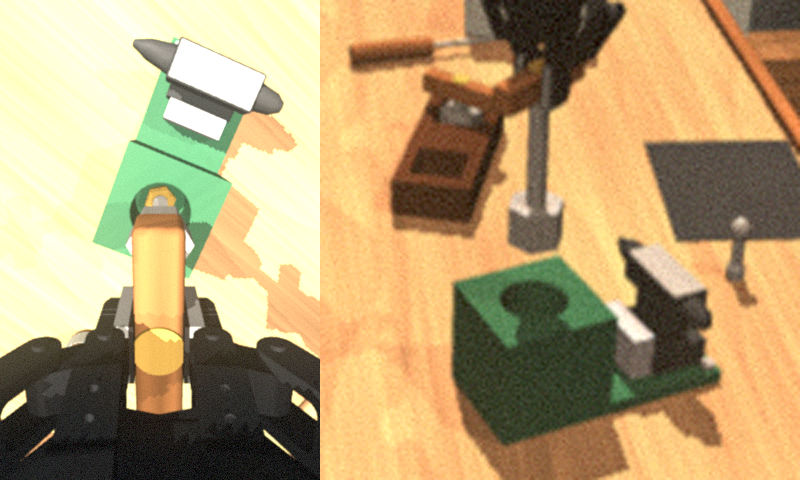

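The key is out and still upright, with the dot unchanged at (318,351). The jaw stays shut. Returning to the well.

```bash
python3 drive.py '[[0.01,0.015,-0.023,0,0,0,-0.14],[0.01,0.03,-0.046,0,0,0,-0.28],[0.01,0.046,-0.07,0,0,0,-0.42],[0.01,0.062,-0.094,0,0,0,-0.56],[0.01,0.078,-0.118,0,0,0,-0.7],[0.01,0.093,-0.14,0,0,0,-0.84],[0.01,0.108,-0.164,0,0,0,-0.98],[0.01,0.124,-0.188,0,0,0,-1.12],[0.01,0.14,-0.212,0,0,0,-1.26],[0.01,0.155,-0.235,0,0,0,-1.4],[0.01,0.17,-0.258,0,0,0,-1.54],[0.01,0.185,-0.281,0,0,0,-1.68]]'; python3 drive.py '[[0.01,0,0,0,0,0,-0.1],[0.01,0,0,0,0,0,-0.1],[0.01,0,0,0,0,0,-0.1],[0.01,0,0,0,0,0,-0.1]]'
python3 - <<'E'
from workcell import robot
from h import *
s=robot.read_state();print(s["eef_pos"],rel(s,[.5298,.1674,.1334],2.472))
E
```

```text
time_s: 14.15
eef_pos: [0.5293, 0.168, 0.2819]
eef_rot: [-3.139, -0.001, 2.377]
ft_force: [0.8, -0.7, -5.4]
grip_width: 0.0172
gripper_force: 63.5
time_s: 14.55
eef_pos: [0.5302, 0.1667, 0.2829]
eef_rot: [-3.141, -0.0, 2.469]
ft_force: [0.0, 0.0, -4.4]
grip_width: 0.017
gripper_force: 63.6
[0.53015393 0.1666897  0.28292768] [0.0007, 0.0005, 0.1495, -0.0011, -0.0004, -0.0028]
```

```bash
python3 drive.py '[[0.01,0.0007,0.0005,0.03,0,0,0],[0.01,0.0007,0.0005,0.06,0,0,0],[0.01,0.0007,0.0005,0.09,0,0,0],[0.01,0.0007,0.0005,0.105,0,0,0],[0.01,0.0007,0.0005,0.115,0,0,0],[0.01,0.0007,0.0005,0.125,0,0,0],[0.01,0.0007,0.0005,0.135,0,0,0],[0.01,0.0007,0.0005,0.142,0,0,0],[0.01,0.0007,0.0005,0.142,0,0,0]]'; python3 drive.py '[[0.01,0,0,0.003,0,0,0],[0.01,0,0,0.006,0,0,0],[0.01,0,0,0.007,0,0,0],[0.01,0,0,0.007,0,0,0]]'
```

```text
time_s: 15.45
eef_pos: [0.5297, 0.168, 0.1407]
eef_rot: [-3.141, -0.001, 2.472]
ft_force: [-0.2, -0.5, -4.2]
grip_width: 0.0166
gripper_force: 63.5
time_s: 15.85
eef_pos: [0.5301, 0.1683, 0.1345]
eef_rot: [3.142, 0.0, 2.472]
ft_force: [0.6, 0.0, -3.9]
grip_width: 0.0167
gripper_force: 63.5
```

```bash
python3 drive.py '[[0.01,0,0,0.001,0,0,0],[0.01,0,0,0.001,0,0,0]]'; python3 drive.py '[[0.01,0,0,0.001,0,0,0],[0.01,0,0,0.001,0,0,0]]'
```

```text
time_s: 16.05
eef_pos: [0.5304, 0.1684, 0.1339]
eef_rot: [3.141, 0.0, 2.472]
ft_force: [0.0, 0.6, -0.5]
grip_width: 0.0172
gripper_force: 63.8
time_s: 16.25
eef_pos: [0.5306, 0.1685, 0.1338]
eef_rot: [3.14, 0.001, 2.472]
ft_force: [-2.2, -0.0, 5.7]
grip_width: 0.017
gripper_force: 64.9
```

Contact with the floor, so the key is seated. Release, raise, back off and look.

```bash
python3 drive.py '[[0.03,0,0,-0.0005,0,0,0],[0.06,0,0,-0.0005,0,0,0],[0.085,0,0,-0.0005,0,0,0],[0.085,0,0,-0.0005,0,0,0],[0.085,0,0,-0.0005,0,0,0],[0.085,0,0,-0.0005,0,0,0],[0.085,0,0,-0.02,0,0,0],[0.085,0,0,-0.06,0,0,0],[0.085,0,0,-0.1,0,0,0],[0.085,0,0,-0.14,0,0,0],[0.085,-0.07,0,-0.145,0,0,0],[0.085,-0.07,0,-0.145,0,0,0]]'; python3 drive.py '[[0.085,0,0,0,0,0,0],[0.085,0,0,0,0,0,0],[0.085,0,0,0,0,0,0]]'
python3 - <<'E'
from workcell import robot
from h import *
w=grab(robot,"wrist","w6");d=grab(robot,"side","s6")
k=proj(w,[.531,.167,.164]);print(k);x,y=max(0,int(k[0])-100),max(0,int(k[1])-120)
a=cv2.resize(w["color"][y:y+240,x:x+200],(400,480));print(x,y)
b=cv2.resize(d["color"][160:360,250:417],(400,480),interpolation=cv2.INTER_CUBIC)
cv2.imwrite("pics/f.png",cv2.convertScaleAbs(np.hstack([a,b]),alpha=1.8))
E
```

```text
time_s: 17.45
eef_pos: [0.588, 0.1237, 0.2797]
eef_rot: [3.138, 0.004, 2.472]
ft_force: [0.7, 0.8, -0.2]
grip_width: 0.0849
gripper_force: 0.0
time_s: 17.75
eef_pos: [0.5842, 0.1252, 0.2771]
eef_rot: [-3.141, -0.001, 2.472]
ft_force: [-1.1, 0.3, -0.2]
grip_width: 0.0849
gripper_force: 0.0
[319.69803074 141.81660087]
219 21
```

View pics/f.png

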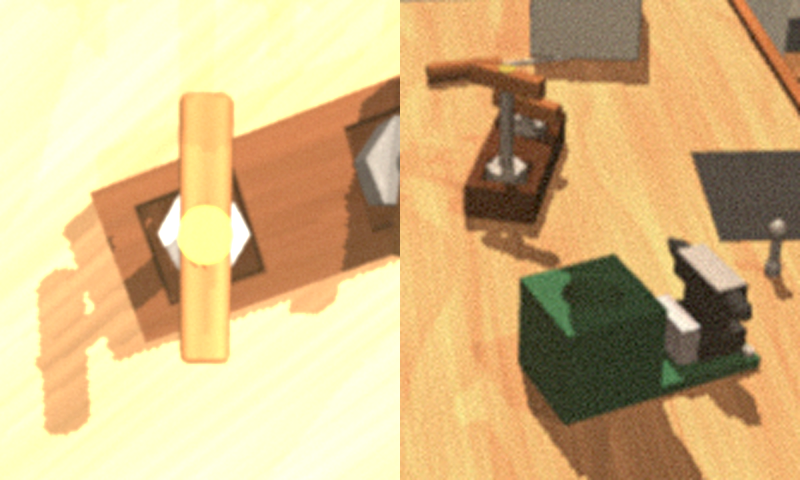

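The key stands upright in its well, with the dot at (321.5,138.5), about 3 px from where it started. The jaw stays closed, so I'm handing in.

```bash
python3 -c "
from workcell import robot
print(robot.close_job())"
```

```text
the job is handed in; nothing more can be done
None
```

I turned the nut clockwise to its stop, where torque rose to 1.1 N m and the jaw met the anvil's foot. I then put the long key back upright in its own well, let go of it and handed the job in at about 18 s; no verdict came back.

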